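# Tip the bottle caps down the chute

## Task

Put the red bottle cap that lies on the bench into the empty end of the tipping chute, away from its yellow tab, and let go of it. Then push the yellow tab down with the gripper until the chute bears on the stop block beneath it, and keep it pressed there with about 10 to 15 N (never more than 25 N on the chute) for a second or more, with all four caps slid down to the tab end. Finally ease the chute back up to level under the gripper, taking a second or more so that it does not fly back, and leave everything else where it is.

Things in the scene. Friction and masses are not known exactly. Their poses are not given: they have to be found in the camera images.
- chute (a joint): Tilt of the chute, rad: 0 = level (its counterweight holds it there), growing as the tab goes down. It stops where its floor meets a loose steel block, 52 mm high, standing under the tab half; the block's place varies, so the stop comes anywhere from 0.36 to 0.50 and must be felt. Before it the tab pushes back with only 0.5 to 6 N; at it, about 10 N per mm. Let go while down, it flies back.
- chute_tab (a point): Middle of the upper face of the flat yellow push tab (90 mm across the chute, 70 mm long, 5 mm thick, beyond the tab-end wall), level with the chute's floor, 192 mm from the hinge. Moves with the chute. x points along the chute outward over the tab, y across it, z up from the floor.
- chute_hinge (a point): Middle of the chute's hinge axis, fixed, 120 mm above the bench, in the plane of the floor's upper face. x along the level chute towards the tab, y along the axis, z up. The grey stand has a foot 340 x 170 x 8 mm and two upright cheeks 50 mm long and 8 mm thick just outside the chute's sides, rising to 133 mm above the bench.
- chute_load (a point): Point on the chute floor in the middle of the empty end, 105 mm from the hinge on the side away from the tab, 45 mm from that end's wall; the loose cap is to stand here. Axes as chute_tab.
- chute_end (a point): Point on the chute floor at the foot of the tab-end wall's inner face, midway across, 150 mm from the hinge. Axes as chute_tab. The chute is an open aluminium tray, inside 300 mm long and 116 mm wide, hinged across its middle; its walls are 4 mm thick and 14 mm high, but 20 mm at the tab end. The floor is slick: caps start to slide at 0.17 to 0.27 rad.
- cap_loose: The red bottle cap standing on the bench, a ribbed smooth plastic cylinder 40 mm in diameter, 28 mm high, 25 to 50 g, with a white disc on top. Origin at the centre of its underside, z up.
- cap_a: Red cap, same as the loose one, already in the chute, near the hinge. Origin at the centre of its underside.
- cap_b: Red cap as cap_a, beside it in the chute, near the hinge.
- cap_c: Red cap as cap_a, in the chute a little nearer the tab.
- jar: Bystander: small amber jar with white lid, 44 mm in diameter, 55 mm high, on the bench near the loose cap. Origin at the centre of its underside.
- bung: Bystander: black tapered rubber bung, 34 mm wide below, 44 mm above, 35 mm high, on the bench near the loose cap. Origin at the centre of its underside.
- spray: Bystander: white spray bottle with orange head, 72 mm in diameter, 195 mm high. Origin at the centre of its underside.
- driver: Bystander: red-handled screwdriver lying on the bench.
Things that resemble listed ones, but are neither listed nor needed, are in the scene too. What is shaped like the cap_a but purple is not meant.

How it is judged:
By the outcome, as a careful person would: the job done as asked, in the order asked, and still so for the second after the job is handed in, with the robot touching nothing.
It also fails if it takes over 67 s, if anything falls off the work surface, if the arm or the gripper's body presses on something with over 40 N, if the wrist force passes 120 N, or if a joint passes its speed limit or range.

## Robot

A 6-joint arm with a two-finger parallel gripper is mounted at the origin on the work surface. World frame = base frame: x ahead of the robot, y to its left, z up, the work surface at z = 0. Lengths are in m, angles in rad, forces in N, time in s.
With the tool pointing down it reaches from about 0.4 to 0.825 m from the base axis. Payload 7 kg.
Tool frame: the origin (TCP) lies midway between the tips of the shut fingers; the grasp point (between the pads) lies 19 mm behind it; z points along the fingers, y is the line along which they close (so a half turn about z gives the same grasp; the last joint's range is limited). The gripper opens to 88 mm and grips with 3 to 60 N. Pads are 19 mm wide; open, the fingers measure 130 mm over their backs; the gripper's body (78 mm by 193 mm) begins 47 mm behind the grasp point.
Start: joints at [-0.86, 0.359, 0.012, 0, -1.224, -0.288], TCP at [0.277, -0.616, 0.2] pointing down, gripper open.
Joint ranges: [-3.07, 3.07], [-1.43, 2.12], [-1.02, 1.25], [-3.03, 1.67], [-3.05, -0], [-3.03, 3.03]. Speed limits (rad/s): [2.39, 2.39, 3.01, 3.14, 3.14, 3.14].

## Interface

Orientations are given as [roll, pitch, yaw] about the fixed x, y, z axes, in that order (R = Rz(yaw) Ry(pitch) Rx(roll)).
In Python, from station import arm, grab_frame, camera_params, spot_in gives the robot as it stands.
- The arm moves only by the shell command python3 -m jog 'ROWS' [FORCE]. ROWS is JSON, a list that holds one entry, the list of rows, each a list of 7 numbers: the shift along the tool's x, y, z in mm, then the turn, a rotation vector about the tool's x, y, z in rad, then the finger opening in mm, from 0 to 87.6. In form: [[[x, y, z, wx, wy, wz, fingers], ...]]. A call has 1 to 20 rows; each row is the pose to reach, as a shift and turn from the pose commanded when the call began, along the tool's axes at that moment; what a row does not reach only later rows make up. A row lasts 1/8 s, in which the tool goes at most 62.5 mm and 10.7 degrees, less where a joint would pass 70% of its speed; a pose out of reach is approached as far as the arm can. A call with a gripper value outside its range is refused whole. The fingers move at their own pace and stop on an object; FORCE is the grip in N (left out, the last holds). Time passes only in rows, so rows that repeat a pose let the fingers close. It gives the time, the measured TCP pose, the force, the opening and the grip force at its end, in the units of the state.
- arm.get_state(): the state, without advancing time (a new reading comes with each control period).
- grab_frame(name): name is "scene" or "top" or "wrist"; returns (picture, depth): 384x512x3 uint8, blue, green, red; 384x512 float32, m along the optical axis (not along the pixel's ray), 0 where there is no reading.
- camera_params(name): a dict with "mtx" (3x3 intrinsics, pixels), "k1" (the pictures are not rectified: a ray, as slopes to the right and down, at radius r is drawn at 1 + k1 r^2 times it, then the intrinsics apply), "R" (3x3) and "t" (3): a world point X has camera coordinates R X + t. Camera axes: x right, y down, z forward; pixel columns grow to the right and rows downward; lengths in m; the calibration is good to about 2 mm. A picture is of the moment at which its call begins: read the wrist's pose just before it. camera_params takes no time and is no camera call; for the wrist camera it gives the pose at the moment of the call.
- arm.job_done(): hands the job in; it is judged then, once.
Trained networks look in the newest picture that a camera, given by its name, has taken for a name from the list of things; names that differ only in an ending like _2 or _b are one class to them, and where a whole thing is asked for, a point or a joint stands for the part that bears it (a point fixed in the world has none). Each returns a list of dicts, best first, with "confidence" (0 to 1); they miss things now and then, are a little off and sometimes report something else, mostly with a low value. They report only what shows in the picture. A call takes as long as a camera call. They do not tell look-alikes from the thing itself.
- spot_in(query, camera): "uv" ([column, row] in pixels, amid what is visible of it).
The state is a dict: "t": time; "q": joint angles; "qd": joint speeds; "joint_efforts": joint torques, N m; "eef_pos": TCP position; "ee_rot": TCP orientation; "force": force on the tool from outside, world axes, zero at the start; "moment": the same for the moment, N m; "width": finger opening in m; "gripper_force": force on a finger pad.
Only numpy, scipy, OpenCV 4.12 (cv2) and the standard library are available. Lean on these libraries where they do the work, as an engineer would, in place of code of your own. Each camera call takes 0.05 s, during which the arm holds its last target. There are 200 camera calls.

## Working session

There is one attempt and no reset: what is moved stays moved. The work goes in short steps, Python scripts to look and compute and a shell command to move; the robot and the scene stay as the last step left them, time stands still between calls to the robot, and variables do not carry over. Pictures are saved under pics/ and viewed, at most 12 in all, crops included, and the job is handed in when it is done.

```bash
ls; mkdir -p pics; cat > h.py <<'E'
import numpy as np, cv2
from station import arm, grab_frame, camera_params, spot_in
def ray(P,uv):
    m=P["mtx"];x,y=(uv[0]-m[0][2])/m[0][0],(uv[1]-m[1][2])/m[1][1]
    X,Y=x,y
    for _ in range(20):
        s=1+P["k1"]*(X*X+Y*Y);X,Y=x/s,y/s
    return np.array([X,Y,1.])
def world(P,uv,depth):
    R,t=np.array(P["R"]),np.array(P["t"]).ravel()
    return R.T@(ray(P,uv)*depth-t)
def onz(P,uv,z):
    R,t=np.array(P["R"]),np.array(P["t"]).ravel()
    d=R.T@ray(P,uv);c=-R.T@t
    return c+d*(z-c[2])/d[2]
def proj(P,X):
    R,t=np.array(P["R"]),np.array(P["t"]).ravel()
    c=R@np.array(X)+t;x,y=c[:2]/c[2];s=1+P["k1"]*(x*x+y*y);m=P["mtx"]
    return m[0][0]*x*s+m[0][2],m[1][1]*y*s+m[1][2]
E
python3 - <<'E'
from h import *
s=arm.get_state();print(s["t"],s["eef_pos"],s["ee_rot"],s["width"],s["force"])
ims=[]
for c in("top","scene"):
    im,d=grab_frame(c);P=camera_params(c);ims.append(im)
    np.savez(f"{c}.npz",im=im,d=d)
    for n in("cap_loose","chute_tab","chute_load","chute_end","jar","bung","spray"):
        if c=="scene" and n not in("cap_loose","chute_tab"):continue
        for r in spot_in(n,c)[:6]:
            uv=r["uv"];z=d[int(uv[1]),int(uv[0])];print(c,n,np.round(uv),round(r["confidence"],2),np.round(world(P,uv,z),3))
cv2.imwrite("pics/top.png",cv2.resize(ims[0],(800,600)));cv2.imwrite("pics/scene.png",cv2.resize(ims[1],(800,600)))
E
```

```text
pics
0.0 [ 0.27669963 -0.61507576  0.1990093 ] [ 3.13990558e+00 -1.62108729e-04 -2.71890536e+00] 0.08785737695444255 [-0.48869418  0.29247644  0.00335675]
top cap_loose [337. 200.] 0.55 [ 0.583 -0.253  0.027]
top chute_tab [190. 212.] 0.65 [0.547 0.105 0.147]
top chute_tab [342. 256.] 0.24 [ 0.442 -0.259  0.034]
top chute_load [191. 208.] 0.87 [0.557 0.11  0.117]
top chute_end [197. 214.] 0.89 [0.543 0.094 0.119]
top chute_end [170. 114.] 0.26 [0.778 0.159 0.144]
top jar [340. 197.] 0.67 [ 0.59  -0.26   0.031]
top jar [392. 223.] 0.55 [ 0.522 -0.383  0.057]
top bung [340. 256.] 0.74 [ 0.442 -0.253  0.034]
top spray [170. 117.] 0.74 [0.772 0.159 0.139]
scene cap_loose [181. 277.] 0.89 [ 0.596 -0.263  0.029]
scene chute_tab [237. 143.] 0.66 [0.541 0.074 0.119]
```

View pics/top.png

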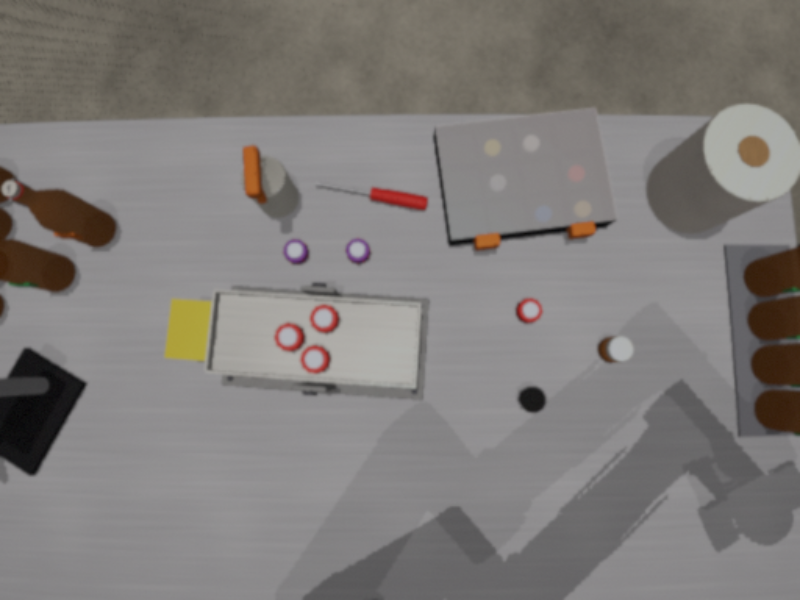

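View pics/scene.png

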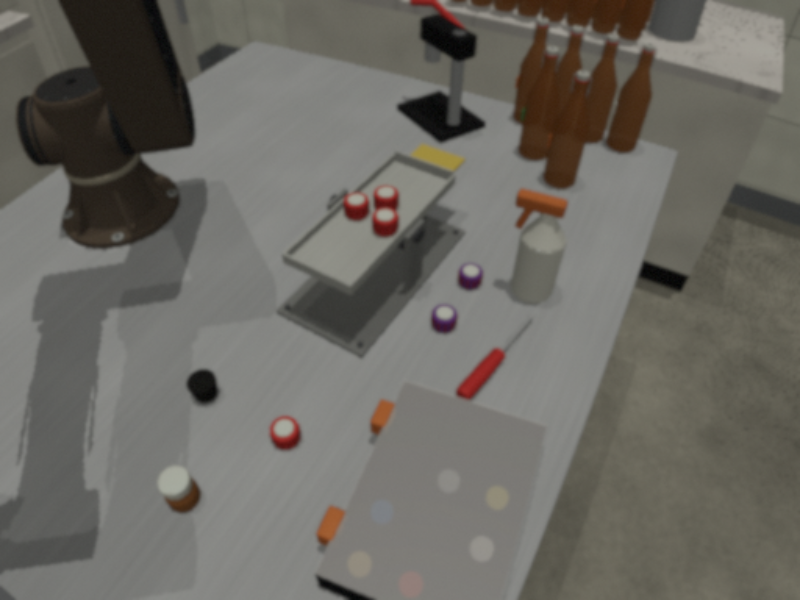

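The top view (800x600) shows the only red cap on the bench at (529,310), three red caps in the chute at (324,319), (289,337) and (315,359), and purple look-alikes at (296,251) and (358,251). The tab is at (188,330), the jar at (616,348) and the bung at (532,399). The loose red cap at (529,310) is the one meant: it is red with a white disc, stands alone on the bench, and lies near the jar and bung. I'll confirm it in a crop.

```bash
python3 - <<'E'
from h import *
D=np.load("top.npz");im,d=D["im"],D["d"];P=camera_params("top")
cv2.imwrite("pics/crop.png",cv2.resize(im[170:280,100:420],(800,275),interpolation=cv2.INTER_CUBIC))
hsv=cv2.cvtColor(im,cv2.COLOR_BGR2HSV)
def blobs(mask,n,z):
    N,L,S,C=cv2.connectedComponentsWithStats(mask.astype(np.uint8))
    for i in range(1,N):
        if S[i,4]>25:
            h=cv2.convexHull(np.argwhere(L==i)[:,::-1].astype(np.int32));M=cv2.moments(h)
            c=(M["m10"]/M["m00"],M["m01"]/M["m00"])
            print(n,np.round(c,1),S[i,4],np.round(onz(P,c,z[0]),3),np.round(onz(P,c,z[1]),3))
H,S,V=cv2.split(hsv)
blobs(((H<8)|(H>172))&(S>120)&(V>60),"red",(0.02,0.14))
Y=(H>20)&(H<35)&(S>120)&(V>80);blobs(Y,"yel",(0.12,0.12))
# yellow rect
N,L,St,C=cv2.connectedComponentsWithStats(Y.astype(np.uint8));i=1+St[1:,4].argmax()
print([np.round(onz(P,p,.12),3) for p in cv2.boxPoints(cv2.minAreaRect(np.argwhere(L==i)[:,::-1].astype(np.float32)))])
# points from depth z .1-.15
R,t=np.array(P["R"]),np.array(P["t"]).ravel()
pts=np.array([world(P,(u,v),d[v,u]) for v in range(170,260) for u in range(100,290) if d[v,u]>0])
q=pts[(abs(pts[:,2]-.122)<.012)]
print(len(q),np.median(q[:,2]));
r=cv2.minAreaRect((q[:,:2]*1000).astype(np.float32));print(r,cv2.boxPoints(r))
f=pts[(pts[:,2]>.16)];print(len(f))
E
```

```text
red [254.8 126.7] 296 [ 0.783 -0.04   0.02 ] [ 0.746 -0.041  0.14 ]
red [338.2 198.3] 76 [ 0.589 -0.257  0.02 ] [ 0.577 -0.23   0.14 ]
red [207.4 203.6] 99 [0.576 0.084 0.02 ] [0.566 0.068 0.14 ]
red [184.8 215.2] 98 [0.546 0.143 0.02 ] [0.54  0.119 0.14 ]
red [201.4 229.5] 89 [0.509 0.099 0.02 ] [0.508 0.08  0.14 ]
yel [119.9 210.7] 925 [0.551 0.276 0.12 ] [0.551 0.276 0.12 ]
[array([0.511, 0.309, 0.12 ]), array([0.599, 0.304, 0.12 ]), array([0.593, 0.244, 0.12 ]), array([0.505, 0.25 , 0.12 ])]
7435 0.11901131410319975
((540.9248046875, 120.31756591796875), (378.41314697265625, 164.37461853027344), 86.02254486083984) [[445.81134  -62.732452]
 [609.7901   -74.134125]
 [636.03827  303.36758 ]
 [472.0595   314.76926 ]]
0
```

View pics/crop.png

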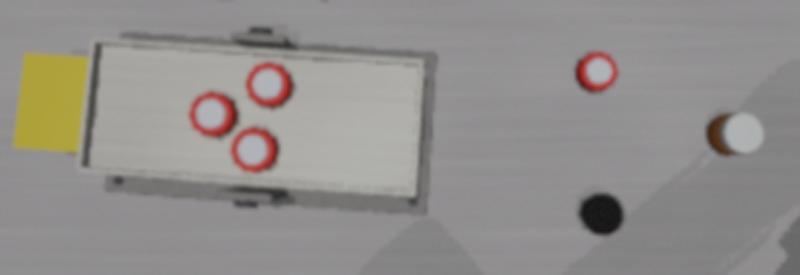

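The crop confirms it: the red cap with a white disc at crop (597,72) is alone on the bench, with the jar at (735,133) and the bung at (602,213). Next I'll work out the chute's geometry and the first move.

```bash
cat >> h.py <<'E'
from scipy.spatial.transform import Rotation as Ro
def go(target,yaw=None):
    s=arm.get_state();R=Ro.from_euler("xyz",s["ee_rot"])
    dt=R.inv().apply(np.array(target)-s["eef_pos"])*1000
    w=np.zeros(3)
    if yaw is not None: w=(R.inv()*Ro.from_euler("xyz",[np.pi,0,yaw])).as_rotvec()
    print("shift mm",np.round(dt,1),"turn",np.round(w,3),"t",round(s["t"],2))
E
python3 - <<'E'
from h import *
P=camera_params("top")
for uv,z in(((270,192.8),.134),((266.8,249.2),.134),((138,186.8),.14),((132,238),.14)):print(np.round(onz(P,uv,z),4))
go([.589,-.257,.15],np.radians(-94)); go([.589,-.257,.15],np.radians(86))
E
```

```text
[ 0.591 -0.075  0.134]
[ 0.4636 -0.0668  0.134 ]
[0.605  0.2288 0.14  ]
[0.4882 0.2378 0.14  ]
shift mm [-431.7  198.9   50. ] turn [ 0.     0.    -1.078] t 0.55
shift mm [-431.7  198.9   50. ] turn [ 0.    -0.     2.063] t 0.55
```

```bash
python3 -m jog '[[[-50,22,6,0,0,-0.15,87],[-100,45,12,0,0,-0.3,87],[-150,70,18,0,0,-0.45,87],[-200,92,24,0,0,-0.6,87],[-250,115,30,0,0,-0.75,87],[-300,138,36,0,0,-0.9,87],[-350,161,42,0,0,-1.0,87],[-400,184,48,0,0,-1.073,87],[-432,199,50,0,0,-1.073,87],[-432,199,50,0,0,-1.073,87],[-432,199,50,0,0,-1.073,87]]]' 15; python3 - <<'E'
from h import *
P=camera_params("wrist");im,d=grab_frame("wrist")
s=arm.get_state();print(s["eef_pos"],s["ee_rot"],s["q"],s["force"])
for r in spot_in("cap_loose","wrist")[:3]:
    uv=r["uv"];print(uv,r["confidence"],d[int(uv[1]),int(uv[0])],onz(P,uv,.028))
H,S,V=cv2.split(cv2.cvtColor(im,cv2.COLOR_BGR2HSV))
m=(((H<8)|(H>172))&(S>110)&(V>50)).astype(np.uint8)
N,L,St,C=cv2.connectedComponentsWithStats(m)
for i in range(1,N):
    if St[i,4]>300:
        h=cv2.convexHull(np.argwhere(L==i)[:,::-1].astype(np.int32));(c,rad)=cv2.minEnclosingCircle(h);print(c,rad,St[i],onz(P,c,.028),onz(P,c,.014))
cv2.imwrite("pics/w1.png",im)
E
```

```text
t: 1.92
eef_pos: [0.589, -0.2569, 0.1499]
ee_rot: [3.141, -0.0, -1.646]
force: [-0.3, 0.5, 0.3]
width: 0.0875
gripper_force: 0.0
[ 0.58876619 -0.25734837  0.15007597] [ 3.14151585e+00 -6.06117287e-05 -1.64627867e+00] [-1.08913649e-01  3.39970416e-01 -1.33187471e-01  7.09361870e-05
 -1.09771318e+00  3.33989779e-02] [-0.71589973  0.86936891  0.47096682]
[245.1, 173.5] 0.89 0.31460717 [ 0.59032197 -0.25994044  0.028     ]
(246.5, 175.5) 19.81171226501465 [228 156  38  40 601] [ 0.58905218 -0.25772919  0.028     ] [ 0.58934628 -0.25426531  0.014     ]
```

View pics/w1.png

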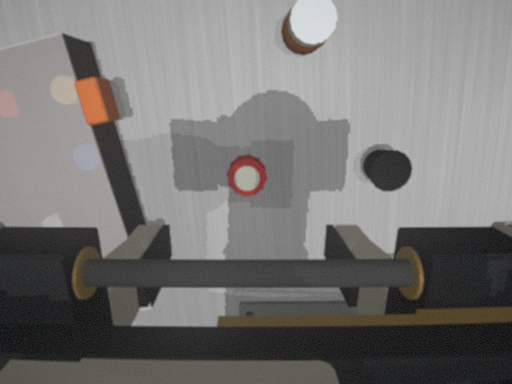

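The wrist view shows the cap at (246,176), the jar at (305,25), the bung at (388,170) and the lidded box with its latch at (97,100). I'll check the box's clearance.

```bash
python3 - <<'E'
from h import *
D=np.load("top.npz");d=D["d"];P=camera_params("top")
pts=np.array([world(P,(u,v),d[v,u]) for v in range(60,260) for u in range(260,400) if d[v,u]>0])
b=pts[(pts[:,2]>.04)&(abs(pts[:,1]+.257)<.06)&(pts[:,0]>.6)]
print(b[:,0].min() if len(b) else None, b[:,2].max() if len(b) else None)
for x in np.arange(.6,.75,.02):
    c=b[abs(b[:,0]-x)<.01]; print(round(x,2),len(c),c[:,2].max() if len(c) else 0)
go([.589,-.257,.005])
E
```

```text
0.6920309871070025 0.057708178513939966
0.6 0 0
0.62 0 0
0.64 0 0
0.66 0 0
0.68 0 0
0.7 23 0.05606169542382833
0.72 255 0.05752930495705204
0.74 341 0.05758585570574287
shift mm [ -0.6  -0.2 145.2] turn [0. 0. 0.] t 2.02
```

```bash
python3 -m jog '[[[0,0,45,0,0,0,66],[0,0,90,0,0,0,66],[0,0,125,0,0,0,66],[0,0,144,0,0,0,66],[0,0,144,0,0,0,66],[0,0,144,0,0,0,30],[0,0,144,0,0,0,30],[0,0,144,0,0,0,30],[0,0,144,0,0,0,30],[0,0,144,0,0,0,30],[0,0,144,0,0,0,30],[0,0,144,0,0,0,30]]]' 15
```

```text
t: 3.52
eef_pos: [0.5892, -0.2568, 0.0059]
ee_rot: [3.142, -0.0, -1.646]
force: [0.0, 0.6, -0.0]
width: 0.0299
gripper_force: 0.0
```

```bash
python3 - <<'E'
from h import *
im,d=grab_frame("wrist");im2,d2=grab_frame("scene");P=camera_params("top")
t,dt=grab_frame("top")
cv2.imwrite("pics/w2.png",np.hstack([cv2.resize(im,(400,300)),cv2.resize(im2[200:340,110:290],(386,300))]))
H,S,V=cv2.split(cv2.cvtColor(t,cv2.COLOR_BGR2HSV))
m=(((H<8)|(H>172))&(S>110)&(V>50)).astype(np.uint8)
N,L,St,C=cv2.connectedComponentsWithStats(m)
for i in range(1,N):
    if St[i,4]>10: print(C[i],St[i],onz(P,C[i],.02))
print(arm.get_state()["width"])
E
```

```text
[ 12.68 122.24] [  9 117   7  11  25] [0.80493006 0.63983195 0.02      ]
[253.28645833 125.04166667] [237 120  36  10 192] [ 0.78763704 -0.03578504  0.02      ]
[208.63265306 204.54081633] [199 195  18  18  98] [0.57379738 0.08108408 0.02      ]
[332.41666667 198.75      ] [331 196   4   7  24] [ 0.58784415 -0.24187192  0.02      ]
[186.35714286 215.71428571] [176 207  18  17  98] [0.54476576 0.13884715 0.02      ]
[202.78888889 229.62222222] [193 221  18  17  90] [0.50883894 0.0953237  0.02      ]
0.030483317912857088
```

View pics/w2.png

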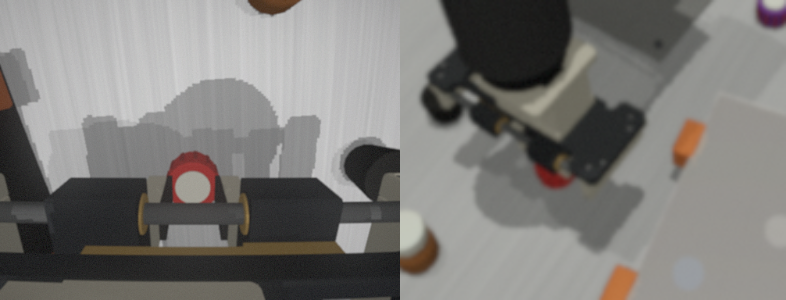

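The wrist view shows the cap upright at (193,187) in the left half, just ahead of the nearly shut fingers: it was squeezed out towards -y. I'll open, rise and measure again.

```bash
python3 -m jog '[[[0,0,0,0,0,0,70],[0,0,0,0,0,0,70],[0,0,0,0,0,0,70],[0,0,0,0,0,0,70],[0,0,-50,0,0,0,70],[0,0,-100,0,0,0,70],[0,0,-144,0,0,0,70],[0,0,-144,0,0,0,70],[0,0,-144,0,0,0,70]]]'; cat >> h.py <<'E'
def redcap():
    P=camera_params("wrist");im,d=grab_frame("wrist")
    H,S,V=cv2.split(cv2.cvtColor(im,cv2.COLOR_BGR2HSV))
    m=(((H<8)|(H>172))&(S>110)&(V>50)).astype(np.uint8)
    N,L,St,C=cv2.connectedComponentsWithStats(m)
    for i in range(1,N):
        if St[i,4]>300:
            q=np.argwhere(L==i)[:,::-1]
            h=cv2.convexHull(q.astype(np.int32))
            fill=np.zeros(im.shape[:2],np.uint8);cv2.fillPoly(fill,[h],1)
            p=np.array([world(P,(u,v),d[v,u]) for v,u in np.argwhere(fill) if d[v,u]>0])
            w=p[p[:,2]>p[:,2].max()-.004]
            print(St[i],"ztop",np.round(np.percentile(p[:,2],[5,50,95]),3),"disc",np.round((w.min(0)+w.max(0))/2,4),np.round(np.ptp(w,axis=0),3),"mean",np.round(w.mean(0),4))
    return im
E
python3 - <<'E'
from h import *
im=redcap();cv2.imwrite("pics/w3.png",im)
E
```

```text
t: 4.8
eef_pos: [0.5889, -0.2566, 0.1497]
ee_rot: [3.141, 0.0, -1.646]
force: [-0.1, 0.5, -0.6]
width: 0.0698
gripper_force: 0.0
[228 156  38  40 612] ztop [0.02  0.029 0.03 ] disc [ 0.5891 -0.2555  0.0295] [0.038 0.038 0.004] mean [ 0.5891 -0.2558  0.0289]
```

View pics/w3.png

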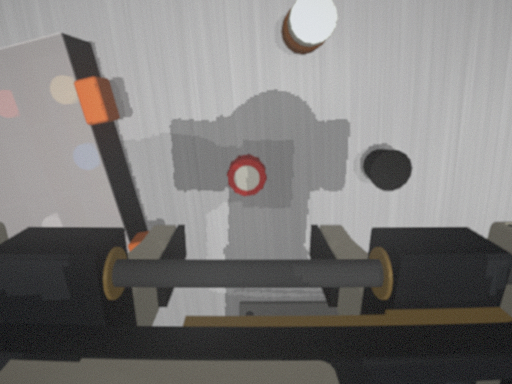

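```bash
python3 - <<'E'
from h import *
s=arm.get_state();P=camera_params("wrist");p=np.array(s["eef_pos"]);R,t=np.array(P["R"]),np.array(P["t"]).ravel()
print("cam pos",-R.T@t,"axis",R[2]); print("tcp",proj(P,p),"grasp",proj(P,p+[0,0,.019]))
for dx in(-.035,.035): print("finger tip",proj(P,p+[dx,0,0]))
print("floor below",proj(P,[p[0],p[1],.028]))
im,d=grab_frame("wrist")
for uv in((150,260),(165,245),(178,235),(345,270),(330,245),(318,235),(160,290),(350,300)):
    print(uv,d[uv[1],uv[0]],np.round(world(P,uv,d[uv[1],uv[0]]),3))
P2=camera_params("scene");im,d=grab_frame("scene");print("scene tcp",proj(P2,p))
cv2.imwrite("pics/s4.png",cv2.resize(im[120:330,60:340],(800,600)))
print([proj(P2,p+a) for a in([.035,0,0],[-.035,0,0])], "crop scale 2.857 off 60,120")
E
```

```text
cam pos [ 0.5822978  -0.3333831   0.33368931] axis [ 0.01966448  0.28332621 -0.95882197]
tcp (np.float64(246.28958230921168), np.float64(222.16699752625524)) grasp (np.float64(246.23958542361277), np.float64(234.65778274925054))
finger tip (np.float64(300.32926808541566), np.float64(218.28062254705375))
finger tip (np.float64(192.64245041324858), np.float64(225.93824217843556))
floor below (np.float64(246.47375117837097), np.float64(176.45173454599))
(150, 260) 0.089163594 [ 0.614 -0.29   0.254]
(165, 245) 0.1521103 [ 0.628 -0.267  0.196]
(178, 235) 0.15586358 [ 0.622 -0.27   0.191]
(345, 270) 0.08492972 [ 0.559 -0.286  0.259]
(330, 245) 0.15157197 [ 0.547 -0.261  0.196]
(318, 235) 0.15575832 [ 0.551 -0.264  0.191]
(160, 290) 0.12926711 [ 0.625 -0.259  0.222]
(350, 300) 0.0 [ 0.582 -0.333  0.334]
scene tcp (np.float64(170.22103266291475), np.float64(240.8792336998006))
[(np.float64(185.6515888154329), np.float64(248.4703542872374)), (np.float64(155.3637141862783), np.float64(233.52703264600908))] crop scale 2.857 off 60,120
```

View pics/s4.png

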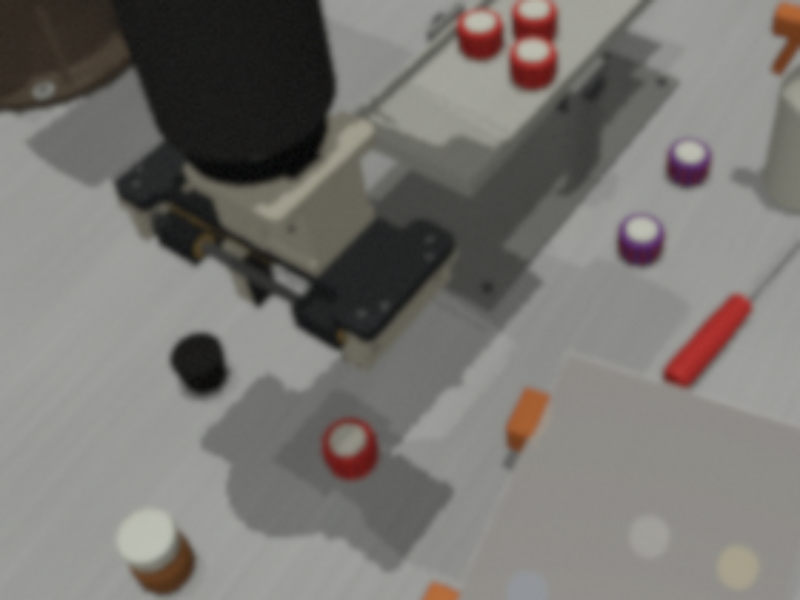

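```bash
python3 - <<'E'
from h import *
P=camera_params("wrist");im,d=grab_frame("wrist")
for v0,us in((222,(172,178,182,185)),(226,(165,172,178,183)),(230,(172,178,183)),(240,(172,180)),(260,(165,178))):
    print(v0,[(u,np.round(world(P,(u,v0),d[v0,u]),3).tolist()) for u in us])
pts=np.array([world(P,(u,v),d[v,u]) for v in range(180,384) for u in range(512) if d[v,u]>0])
p=np.array(arm.get_state()["eef_pos"]);q=pts-p
m=(q[:,2]<.1)&(q[:,2]>-.06)&(abs(q[:,1])<.1)
print(np.histogram(q[m,2],np.arange(-.06,.105,.01)))
for s in(1,-1):
    k=q[m&(s*q[:,0]>0)];k=k[np.argsort(k[:,2])][:8];print(np.round(k,3).tolist())
print(arm.get_state()["t"])
E
```

```text
222 [(172, [0.68, -0.202, 0.0]), (178, [0.673, -0.201, 0.0]), (182, [0.668, -0.201, -0.0]), (185, [0.665, -0.2, -0.002])]
226 [(165, [0.631, -0.271, 0.182]), (172, [0.627, -0.271, 0.182]), (178, [0.625, -0.269, 0.178]), (183, [0.622, -0.269, 0.178])]
230 [(172, [0.626, -0.271, 0.188]), (178, [0.623, -0.27, 0.185]), (183, [0.622, -0.268, 0.18])]
240 [(172, [0.624, -0.27, 0.196]), (180, [0.622, -0.265, 0.187])]
260 [(165, [0.609, -0.291, 0.254]), (178, [0.606, -0.29, 0.254])]
(array([   0,    0,    0,    0,    0,    0,    0,    0,  122,  668,  864,
        755,  796,  746,  656, 2255]), array([-6.00000000e-02, -5.00000000e-02, -4.00000000e-02, -3.00000000e-02,
       -2.00000000e-02, -1.00000000e-02,  1.38777878e-17,  1.00000000e-02,
        2.00000000e-02,  3.00000000e-02,  4.00000000e-02,  5.00000000e-02,
        6.00000000e-02,  7.00000000e-02,  8.00000000e-02,  9.00000000e-02,
        1.00000000e-01]))
[[0.035, -0.012, 0.026], [0.034, -0.004, 0.026], [0.034, -0.004, 0.026], [0.034, -0.003, 0.026], [0.035, 0.005, 0.026], [0.034, -0.003, 0.026], [0.035, 0.006, 0.026], [0.036, -0.013, 0.027]]
[[-0.036, 0.003, 0.026], [-0.036, 0.002, 0.026], [-0.037, -0.007, 0.027], [-0.036, 0.001, 0.027], [-0.036, 0.007, 0.027], [-0.037, -0.006, 0.027], [-0.036, 0.002, 0.027], [-0.038, -0.007, 0.027]]
5.0
```

The fingertips measure about 26 mm above the reported TCP. So at a reported z of 0.006 the tips were at about 0.032, just over the cap, which never moved. From here I'll go 26 mm lower than the reported TCP suggests, checking the force as I descend.

```bash
python3 -m jog '[[[0,0,50,0,0,0,70],[0,0,100,0,0,0,70],[0,0,140,0,0,0,70],[0,0,155,0,0,0,70],[0,0,163,0,0,0,70],[0,0,163,0,0,0,70]]]' 15; python3 -m jog '[[[0,0,2,0,0,0,70],[0,0,4,0,0,0,70],[0,0,4,0,0,0,70],[0,0,4,0,0,0,34],[0,0,4,0,0,0,34],[0,0,4,0,0,0,34],[0,0,4,0,0,0,34],[0,0,4,0,0,0,34],[0,0,4,0,0,0,34]]]' 15
```

```text
t: 5.75
eef_pos: [0.5898, -0.257, -0.0124]
ee_rot: [-3.141, -0.0, -1.646]
force: [-0.8, 0.6, 0.7]
width: 0.0699
gripper_force: 0.0
t: 6.88
eef_pos: [0.5893, -0.2568, -0.017]
ee_rot: [-3.142, -0.0, -1.646]
force: [0.2, 0.9, 0.1]
width: 0.0396
gripper_force: 15.0
```

```bash
python3 -m jog '[[[0,0,-30,0,0,0,34],[0,0,-75,0,0,0,34],[0,0,-120,0,0,0,34],[0,0,-165,0,0,0,34],[0,0,-190,0,0,0,34],[0,0,-190,0,0,0,34]]]'; python3 - <<'E'
from h import *
go([.530,-.0237,.173],np.radians(-93.7))
E
```

```text
t: 7.62
eef_pos: [0.5905, -0.2571, 0.1756]
ee_rot: [-3.137, -0.0, -1.646]
force: [-0.7, -0.5, -0.0]
width: 0.0396
gripper_force: 15.0
shift mm [-228.2   77.8    2.1] turn [-0.004 -0.001 -0.01 ] t 7.62
```

```bash
python3 -m jog '[[[-40,13,0,0,0,0,34],[-85,29,0,0,0,0,34],[-130,44,0,0,0,0,34],[-175,60,0,0,0,0,34],[-210,71,0,0,0,0,34],[-228,78,0,0,0,0,34],[-228,78,0,0,0,0,34],[-228,78,0,0,0,0,34],[-228,78,0,0,0,0,34]]]'; python3 - <<'E'
from h import *
P=camera_params("wrist");s=arm.get_state();im,d=grab_frame("wrist");print(s["eef_pos"],s["ee_rot"])
pts=np.array([world(P,(u,v),d[v,u]) for v in range(384) for u in range(512) if d[v,u]>0])
q=pts[(pts[:,2]>.105)&(pts[:,2]<.15)]
print("floor z",np.median(q[:,2]),np.percentile(q[:,2],[5,95]))
for z0,z1 in((.115,.124),(.128,.140)):
    k=q[(q[:,2]>z0)&(q[:,2]<z1)];print(z0,len(k),k.min(0),k.max(0))
cv2.imwrite("pics/w5.png",im)
w=q[(q[:,2]>.129)&(q[:,1]<-.05)];print("end wall",w.mean(0) if len(w) else 0, [np.round(w[abs(w[:,0]-x)<.01].mean(0),4).tolist() for x in(.48,.5,.56,.58) if (abs(w[:,0]-x)<.01).any()])
E
```

```text
t: 8.75
eef_pos: [0.5285, -0.0243, 0.1725]
ee_rot: [3.141, -0.0, -1.647]
force: [0.5, 0.6, -0.9]
width: 0.0397
gripper_force: 15.0
[ 0.52849181 -0.02432711  0.17253327] [ 3.14092325e+00 -2.81348599e-04 -1.64673912e+00]
floor z 0.1205395025338815 [0.11920879 0.14414161]
0.115 10514 [ 0.46629075 -0.07047007  0.11500392] [0.59159495 0.09079049 0.12399908]
0.128 2830 [ 0.46623603 -0.07047501  0.12803286] [0.59411583 0.08320912 0.13999413]
end wall [ 0.5310224  -0.06294624  0.13367602] [[0.479, -0.06, 0.1336], [0.5, -0.0621, 0.1337], [0.56, -0.0666, 0.1338], [0.5835, -0.0639, 0.1336]]
```

View pics/w5.png

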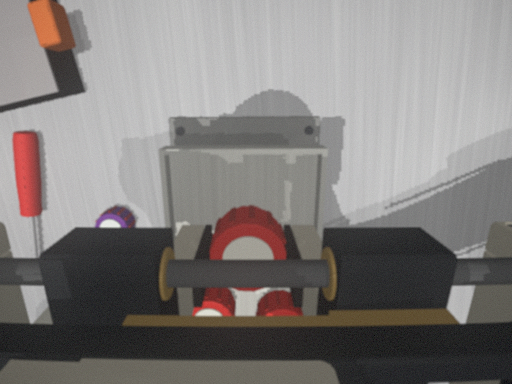

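The wrist view shows the cap held at (248,255), over the middle of the empty end, with the end wall at row 150 and the side walls at columns 172 and 318. Lowering next.

```bash
python3 -m jog '[[[-2,0,25,0,0,0,34],[-4,-1,45,0,0,0,34],[-4,-1,57,0,0,0,34],[-4,-1,63,0,0,0,34],[-4,-1,67,0,0,0,34],[-4,-1,67,0,0,0,34],[-4,-1,67,0,0,0,34]]]'
```

```text
t: 9.68
eef_pos: [0.5302, -0.0196, 0.1065]
ee_rot: [-3.141, 0.0, -1.646]
force: [0.1, -0.0, -0.7]
width: 0.0392
gripper_force: 15.0
```

```bash
python3 -m jog '[[[0,0,1,0,0,0,34],[0,0,2,0,0,0,34],[0,0,2,0,0,0,34],[0,0,2,0,0,0,34]]]';python3 -m jog '[[[0,0,0,0,0,0,46],[0,0,0,0,0,0,52],[0,0,0,0,0,0,54],[0,0,0,0,0,0,54],[0,0,0,0,0,0,54],[0,0,-15,0,0,0,54],[0,0,-40,0,0,0,54],[0,0,-80,0,0,0,54],[0,0,-110,0,0,0,54],[0,0,-110,0,0,0,54]]]'; python3 - <<'E'
from h import *
im=redcap();cv2.imwrite("pics/w6.png",im)
s=arm.get_state();print(s["q"])
go([.5495,.2766,.2125],np.radians(-93.7))
E
```

```text
t: 10.18
eef_pos: [0.5298, -0.0197, 0.104]
ee_rot: [3.142, -0.0, -1.646]
force: [0.2, 0.4, 0.0]
width: 0.0395
gripper_force: 15.0
t: 11.42
eef_pos: [0.5315, -0.0195, 0.2178]
ee_rot: [-3.136, 0.002, -1.645]
force: [0.2, 0.6, -0.6]
width: 0.0541
gripper_force: 0.0
[  42  124   22   76 1439] ztop [0.014 0.023 0.026] disc [ 0.7833 -0.0379  0.0253] [0.031 0.097 0.004] mean [ 0.7836 -0.043   0.0249]
[228 165  45  48 898] ztop [0.136 0.149 0.15 ] disc [ 0.5291 -0.0183  0.1492] [0.038 0.038 0.004] mean [ 0.5289 -0.0189  0.1488]
[231 287  69  30 926] ztop [0.12  0.148 0.15 ] disc [ 0.5295 -0.0428  0.3365] [0.005 0.002 0.002] mean [ 0.5295 -0.0428  0.3363]
[ 3.32972657e-01  1.08050629e-01 -2.82105278e-01  6.22417369e-05
 -1.17725477e+00 -4.07952033e-01]
shift mm [-296.7    3.3    3.8] turn [-0.003  0.001 -0.01 ] t 11.47
```

View pics/w6.png

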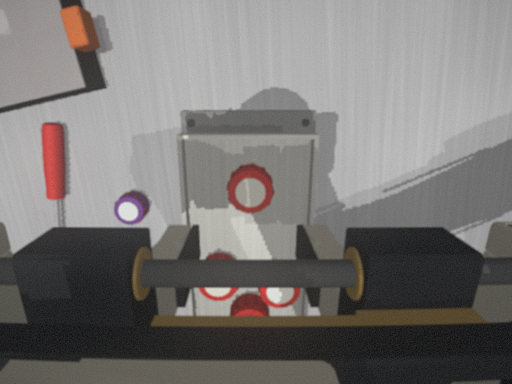

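The wrist view shows the cap released and standing at (250,189), at (0.529, -0.019) in the world, in the empty end. The other three are at (220,275), (280,285) and (250,310). Now I'll go above the tab with the fingers shut.

```bash
python3 -m jog '[[[-40,0,0,0,0,0,30],[-85,1,0,0,0,0,0],[-130,1,0,0,0,0,0],[-175,2,0,0,0,0,0],[-220,3,0,0,0,0,0],[-260,3,0,0,0,0,0],[-285,3,0,0,0,0,0],[-297,3,0,0,0,0,0],[-297,3,0,0,0,0,0],[-297,3,0,0,0,0,0]]]'; python3 - <<'E'
from h import *
P=camera_params("wrist");s=arm.get_state();im,d=grab_frame("wrist");p=np.array(s["eef_pos"]);print(p,s["q"])
pts=np.array([world(P,(u,v),d[v,u]) for v in range(180,384) for u in range(512) if d[v,u]>0]);q=pts-p
m=(q[:,2]>-.02)&(q[:,2]<.05)&(abs(q[:,0])<.08)&(abs(q[:,1])<.06)
if m.any(): print("tip",q[m].min(0),q[m].max(0))
t,dt=grab_frame("top");Pt=camera_params("top")
H,S,V=cv2.split(cv2.cvtColor(im,cv2.COLOR_BGR2HSV));Y=(H>20)&(H<35)&(S>120)&(V>80)
k=np.array([world(P,(u,v),d[v,u]) for v,u in np.argwhere(Y) if d[v,u]>0]);k=k[abs(k[:,2]-.12)<.01] if len(k) else k
print(len(k), k.min(0) if len(k) else 0,k.max(0) if len(k) else 0)
# tab-end wall
w=np.array([world(P,(u,v),d[v,u]) for v in range(0,384,2) for u in range(0,512,2) if d[v,u]>0]);w=w[(w[:,2]>.136)&(w[:,2]<.143)&(w[:,1]>.2)]
print("wall",len(w),[np.round(w[abs(w[:,0]-x)<.01].mean(0),4).tolist() for x in(.5,.52,.57,.59) if (abs(w[:,0]-x)<.01).any()])
cv2.imwrite("pics/w7.png",im)
E
```

```text
t: 12.72
eef_pos: [0.5491, 0.2757, 0.214]
ee_rot: [3.141, -0.0, -1.647]
force: [0.3, -1.1, 0.1]
width: 0.0007
gripper_force: 0.0
[0.54906176 0.27566506 0.21403983] [ 7.82790703e-01  2.51440160e-01 -1.07378492e-01 -1.54965618e-06
 -1.21217488e+00 -8.58557261e-01]
tip [-0.01732193 -0.01273496  0.02655237] [ 0.01420611 -0.00433885  0.04998807]
6184 [0.50620924 0.24306333 0.11760801] [0.59878129 0.31245358 0.12302397]
wall 206 [[0.5012, 0.2425, 0.1401], [0.5206, 0.2411, 0.14], [0.5695, 0.2374, 0.1395], [0.5899, 0.2359, 0.1391]]
```

View pics/w7.png

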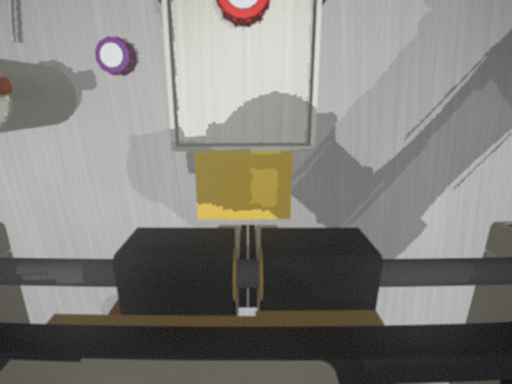

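The wrist view shows the closed fingers at (248,235) above the yellow tab, which spans (196–292, 150–220), with the tab-end wall at row 147. Tab middle is about (0.55, 0.277). I'll descend near to it, then press slowly along the arc.

```bash
python3 -m jog '[[[0,0,40,0,0,0,0],[0,0,80,0,0,0,0],[0,0,105,0,0,0,0],[0,0,112,0,0,0,0],[0,0,114,0,0,0,0],[0,0,116,0,0,0,0],[0,0,118,0,0,0,0],[0,0,120,0,0,0,0],[0,0,122,0,0,0,0],[0,0,124,0,0,0,0],[0,0,124,0,0,0,0]]]' 20
```

```text
t: 14.2
eef_pos: [0.5492, 0.2768, 0.09]
ee_rot: [-3.141, 0.0, -1.646]
force: [-1.3, -0.2, 2.4]
width: 0.0003
gripper_force: 1.3
```

```bash
python3 -m jog '[[[0,0,4,0,0,0,0],[0,0,8,0,0,0,0],[1,0,12,0,0,0,0],[1,0,16,0,0,0,0],[1,0,20,0,0,0,0],[2,0,24,0,0,0,0],[2,0,28,0,0,0,0],[3,0,32,0,0,0,0],[4,0,36,0,0,0,0],[5,0,40,0,0,0,0],[6,0,43,0,0,0,0],[7,0,46,0,0,0,0],[8,0,49,0,0,0,0],[9,0,52,0,0,0,0],[10,0,54,0,0,0,0],[10,0,54,0,0,0,0]]]'
```

```text
t: 16.2
eef_pos: [0.5481, 0.2663, 0.0356]
ee_rot: [3.141, -0.001, -1.646]
force: [-0.4, 1.0, 2.2]
width: 0.0008
gripper_force: 0.7
```

```bash
cat > ok.py <<'E'
import sys
from station import arm
s=arm.get_state();f=s["force"][2];print(round(s["t"],2),round(s["eef_pos"][2],4),round(f,2));sys.exit(f>6)
E
g(){ python3 ok.py; }
python3 -m jog '[[[0,0,1,0,0,0,0],[0,0,1,0,0,0,0]]]' >/dev/null && g &&
python3 -m jog '[[[1,0,1,0,0,0,0],[1,0,1,0,0,0,0]]]' >/dev/null && g &&
python3 -m jog '[[[0,0,1,0,0,0,0],[0,0,1,0,0,0,0]]]' >/dev/null && g &&
python3 -m jog '[[[0,0,1,0,0,0,0],[0,0,1,0,0,0,0]]]' >/dev/null && g &&
python3 -m jog '[[[1,0,1,0,0,0,0],[1,0,1,0,0,0,0]]]' >/dev/null && g &&
python3 -m jog '[[[0,0,1,0,0,0,0],[0,0,1,0,0,0,0]]]' >/dev/null && g &&
python3 -m jog '[[[1,0,1,0,0,0,0],[1,0,1,0,0,0,0]]]' >/dev/null && g &&
python3 -m jog '[[[0,0,1,0,0,0,0],[0,0,1,0,0,0,0]]]' >/dev/null && g &&
python3 -m jog '[[[0,0,1,0,0,0,0],[0,0,1,0,0,0,0]]]' >/dev/null && g &&
python3 -m jog '[[[1,0,1,0,0,0,0],[1,0,1,0,0,0,0]]]' >/dev/null && g &&
python3 -m jog '[[[0,0,1,0,0,0,0],[0,0,1,0,0,0,0]]]' >/dev/null && g &&
python3 -m jog '[[[1,0,1,0,0,0,0],[1,0,1,0,0,0,0]]]' >/dev/null && g
```

```text
16.45 0.0349 0.84False
```

```bash
sed -i 's/sys.exit(f>6)/sys.exit(int(f>6))/' ok.py
g(){ python3 ok.py; }
python3 -m jog '[[[1,0,1,0,0,0,0],[1,0,1,0,0,0,0]]]' >/dev/null && g &&
python3 -m jog '[[[0,0,1,0,0,0,0],[0,0,1,0,0,0,0]]]' >/dev/null && g &&
python3 -m jog '[[[0,0,1,0,0,0,0],[0,0,1,0,0,0,0]]]' >/dev/null && g &&
python3 -m jog '[[[1,0,1,0,0,0,0],[1,0,1,0,0,0,0]]]' >/dev/null && g &&
python3 -m jog '[[[0,0,1,0,0,0,0],[0,0,1,0,0,0,0]]]' >/dev/null && g &&
python3 -m jog '[[[1,0,1,0,0,0,0],[1,0,1,0,0,0,0]]]' >/dev/null && g &&
python3 -m jog '[[[0,0,1,0,0,0,0],[0,0,1,0,0,0,0]]]' >/dev/null && g &&
python3 -m jog '[[[0,0,1,0,0,0,0],[0,0,1,0,0,0,0]]]' >/dev/null && g &&
python3 -m jog '[[[1,0,1,0,0,0,0],[1,0,1,0,0,0,0]]]' >/dev/null && g &&
python3 -m jog '[[[0,0,1,0,0,0,0],[0,0,1,0,0,0,0]]]' >/dev/null && g &&
python3 -m jog '[[[1,0,1,0,0,0,0],[1,0,1,0,0,0,0]]]' >/dev/null && g &&
python3 -m jog '[[[0,0,1,0,0,0,0],[0,0,1,0,0,0,0]]]' >/dev/null && g &&
python3 -m jog '[[[1,0,1,0,0,0,0],[1,0,1,0,0,0,0]]]' >/dev/null && g &&
python3 -m jog '[[[0,0,1,0,0,0,0],[0,0,1,0,0,0,0]]]' >/dev/null && g &&
python3 -m jog '[[[1,0,1,0,0,0,0],[1,0,1,0,0,0,0]]]' >/dev/null && g &&
python3 -m jog '[[[0,0,1,0,0,0,0],[0,0,1,0,0,0,0]]]' >/dev/null && g
```

```text
16.7 0.0339 0.83
16.95 0.0329 1.54
17.2 0.0319 1.36
17.45 0.0309 1.75
17.7 0.0299 0.84
17.95 0.0289 1.52
18.2 0.0278 1.68
18.45 0.0269 1.88
18.7 0.0259 1.69
18.95 0.0249 0.98
19.2 0.0239 1.64
19.45 0.0229 1.91
19.7 0.0219 1.29
19.95 0.0209 0.74
20.2 0.0199 0.81
20.45 0.0188 0.58
```

```bash
g(){ python3 ok.py; }
python3 -m jog '[[[1,0,1,0,0,0,0],[1,0,1,0,0,0,0]]]' >/dev/null && g &&
python3 -m jog '[[[0,0,1,0,0,0,0],[0,0,1,0,0,0,0]]]' >/dev/null && g &&
python3 -m jog '[[[1,0,1,0,0,0,0],[1,0,1,0,0,0,0]]]' >/dev/null && g &&
python3 -m jog '[[[0,0,1,0,0,0,0],[0,0,1,0,0,0,0]]]' >/dev/null && g &&
python3 -m jog '[[[1,0,1,0,0,0,0],[1,0,1,0,0,0,0]]]' >/dev/null && g &&
python3 -m jog '[[[0,0,1,0,0,0,0],[0,0,1,0,0,0,0]]]' >/dev/null && g &&
python3 -m jog '[[[1,0,1,0,0,0,0],[1,0,1,0,0,0,0]]]' >/dev/null && g &&
python3 -m jog '[[[0,0,1,0,0,0,0],[0,0,1,0,0,0,0]]]' >/dev/null && g &&
python3 -m jog '[[[1,0,1,0,0,0,0],[1,0,1,0,0,0,0]]]' >/dev/null && g &&
python3 -m jog '[[[0,0,1,0,0,0,0],[0,0,1,0,0,0,0]]]' >/dev/null && g &&
python3 -m jog '[[[1,0,1,0,0,0,0],[1,0,1,0,0,0,0]]]' >/dev/null && g &&
python3 -m jog '[[[0,0,1,0,0,0,0],[0,0,1,0,0,0,0]]]' >/dev/null && g &&
python3 -m jog '[[[1,0,1,0,0,0,0],[1,0,1,0,0,0,0]]]' >/dev/null && g &&
python3 -m jog '[[[0,0,1,0,0,0,0],[0,0,1,0,0,0,0]]]' >/dev/null && g
```

```text
20.7 0.0179 1.07
20.95 0.0169 2.45
21.2 0.0159 1.89
21.45 0.0152 4.27
21.7 0.0149 8.81
```

```bash
python3 -m jog '[[[0,0,0.3,0,0,0,0],[0,0,0.5,0,0,0,0],[0,0,0.5,0,0,0,0]]]'; python3 - <<'E'
from h import *
print(np.round([arm.get_state()["force"],arm.get_state()["eef_pos"]],3))
im,d=grab_frame("top");sc,_=grab_frame("scene")
cv2.imwrite("pics/p8.png",np.hstack([cv2.resize(im[150:290,90:290],(400,280)),cv2.resize(sc[60:260,170:330],(400,500))[:280]]))
print(np.round(arm.get_state()["force"],2))
E
```

```text
t: 22.08
eef_pos: [0.548, 0.2575, 0.0147]
ee_rot: [-3.14, 0.001, -1.645]
force: [-3.6, 2.0, 11.5]
width: 0.0006
gripper_force: 5.5
[[-3.604  1.952 11.482]
 [ 0.548  0.258  0.015]]
[-3.75  2.14 11.22]
```

View pics/p8.png

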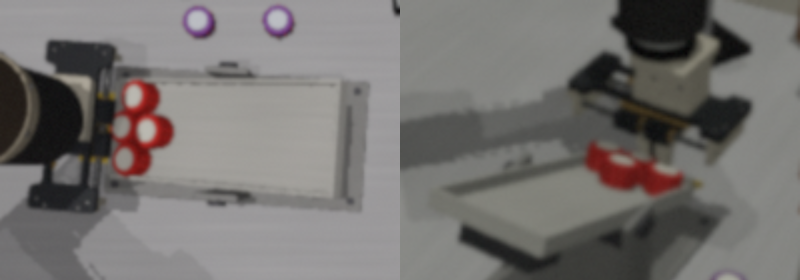

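The picture shows all four caps at the tab end: left half (140,97), (122,125), (128,158) and (152,130), the last nested right behind the full front row. Force is about 11.5 N. I'll hold it, then ease up.

```bash
python3 -m jog '[[[0,0,0,0,0,0,0],[0,0,0,0,0,0,0],[0,0,0,0,0,0,0],[0,0,0,0,0,0,0],[0,0,0,0,0,0,0],[0,0,0,0,0,0,0],[0,0,0,0,0,0,0],[0,0,0,0,0,0,0],[0,0,0,0,0,0,0],[0,0,0,0,0,0,0],[0,0,0,0,0,0,0],[0,0,0,0,0,0,0]]]'; python3 -m jog '[[[0,0,-1,0,0,0,0],[-1,0,-2,0,0,0,0],[-2,0,-4,0,0,0,0],[-3,0,-6.5,0,0,0,0],[-4,0,-9,0,0,0,0],[-5,0,-12,0,0,0,0],[-6,0,-15,0,0,0,0],[-7.5,0,-18,0,0,0,0],[-8.5,0,-21,0,0,0,0],[-9.5,0,-24,0,0,0,0],[-10.5,0,-27,0,0,0,0],[-11.5,0,-30,0,0,0,0],[-12.5,0,-33,0,0,0,0],[-13.5,0,-36,0,0,0,0],[-14,0,-39,0,0,0,0],[-15,0,-42,0,0,0,0],[-15.5,0,-45,0,0,0,0],[-16,0,-47,0,0,0,0],[-16,0,-48,0,0,0,0],[-16,0,-48,0,0,0,0]]]'
```

```text
t: 23.68
eef_pos: [0.548, 0.2575, 0.0147]
ee_rot: [-3.14, 0.001, -1.645]
force: [-3.8, 2.2, 11.5]
width: 0.0005
gripper_force: 5.5
t: 26.18
eef_pos: [0.5488, 0.2728, 0.0615]
ee_rot: [-3.142, 0.0, -1.646]
force: [-0.7, 0.8, 1.6]
width: 0.0005
gripper_force: 0.8
```

```bash
python3 -m jog '[[[0,0,-1.5,0,0,0,0],[-1,0,-4,0,0,0,0],[-1.5,0,-7,0,0,0,0],[-2,0,-10,0,0,0,0],[-2.5,0,-13,0,0,0,0],[-3,0,-16,0,0,0,0],[-3.5,0,-18.5,0,0,0,0],[-4,0,-21,0,0,0,0],[-4,0,-23,0,0,0,0],[-4,0,-25,0,0,0,0],[-4,0,-26.5,0,0,0,0],[-4,0,-28,0,0,0,0],[-4,0,-29,0,0,0,0],[-4,0,-30,0,0,0,0],[-4,0,-31,0,0,0,0],[-4,0,-32,0,0,0,0],[-4,0,-33,0,0,0,0],[-4,0,-34,0,0,0,0],[-4,0,-36,0,0,0,0],[-4,0,-36,0,0,0,0]]]'
```

```text
t: 28.68
eef_pos: [0.5492, 0.2767, 0.0976]
ee_rot: [-3.141, 0.0, -1.646]
force: [0.9, -0.4, -1.1]
width: 0.0009
gripper_force: 0.0
```

```bash
python3 -m jog '[[[0,0,-2,0,0,0,0],[0,0,-6,0,0,0,0],[0,0,-20,0,0,0,0],[0,0,-50,0,0,0,0],[0,0,-90,0,0,0,0],[0,0,-110,0,0,0,0],[0,0,-110,0,0,0,0],[0,0,-110,0,0,0,0]]]'; python3 - <<'E'
from h import *
P=camera_params("wrist");im,d=grab_frame("wrist")
H,S,V=cv2.split(cv2.cvtColor(im,cv2.COLOR_BGR2HSV));Y=(H>20)&(H<35)&(S>120)&(V>80)
k=np.array([world(P,(u,v),d[v,u]) for v,u in np.argwhere(Y) if d[v,u]>0]);k=k[(k[:,2]<.15)&(k[:,1]<.33)]
print("tab slope",np.polyfit(k[:,1],k[:,2],1),np.median(k[:,2]))
t,_=grab_frame("top")
cv2.imwrite("pics/e9.png",np.hstack([cv2.resize(im,(400,300)),cv2.resize(t[110:290,80:320],(400,300))]))
E
```

```text
t: 29.68
eef_pos: [0.5487, 0.2765, 0.2072]
ee_rot: [3.141, -0.0, -1.646]
force: [-0.2, 0.6, -0.1]
width: 0.0005
gripper_force: 0.0
tab slope [2.02346796e-05 1.20194637e-01] 0.12020329161338125
```

View pics/e9.png

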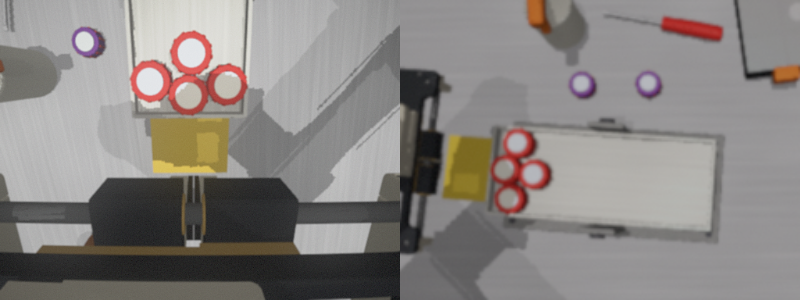

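The picture shows the chute level (tab slope 0) and all four caps at the tab end, at (150,80), (190,95), (228,84) and (191,52). The gripper is clear of everything and the bystanders have not moved, so I'm handing in.

```bash
python3 -c "
from station import arm
print(arm.job_done())"
```

```text
the job is handed in; nothing more can be done
None
```

The job is handed in: I put the loose red cap in the empty end and held the tab on the stop at about 11.5 N for over 1.5 s. All four caps slid to the tab end, and I eased the chute back to level over about 4 s.

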